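Find the rocking corner of a moulding board and shim it

TASK

The square plywood moulding board rocks: one of its four corners gives when pressed. Press the corners down one by one with closed fingertips to find the one that sinks, press down that corner's steel shim tab until it lies fully flat, then press that same corner once more, firmly, to make sure that it no longer sinks. Leave the other three shims standing, lift nothing, leave the board and the things around where they are, and finish clear of everything.

Things in the scene. Friction and masses are not known exactly. Their poses are not given: they have to be found in the camera images.
- stand: the fixed levelling stand: a grey base plate 220 x 330 mm, 20 mm thick, on the table; origin at the centre of its underside, x and y along the 220 and 330 mm sides (x points away from the robot base, within 15 degrees). Four hidden pads, 70 mm from its centre in x and in y, carry the board: three solid, one sprung; which one differs from run to run
- board: loose square plywood board 200 x 200 x 15 mm, about 0.4 kg, on the stand's pads, its top 70 mm above the table; origin at the centre of its underside, axes along its sides and parallel to the stand's. A corner over a solid pad does not move when pressed; the one over the sprung pad sinks about 5 mm to a stop under 3 N or more, and comes back up when let go
- corner_a (a point): the place to press on the near left corner of the board: a point on its top face, 25 mm in from both edges (-75, +75 mm from the board's centre in its x, y)
- shim_a (a joint): steel tab 24 mm wide, 54 mm long, beside the near left corner. Hinge along the stand's x, at (-55, +98, 26) mm in the stand's frame; tab points outward in y. 0: raised 46 degrees, tip 65 mm over the table; 0.8 rad: flat, top face 29 mm over the table. Starts at 0 to 0.1; 3 to 10 N moves it, it stays where left. By a solid corner it jams at about 0.3 (do not force it); by the sprung one it goes flat and carries the corner
- shim_a_pad (a point): point on the upper face of shim a's tab, 36 mm out from its hinge, in the middle of its width (moves with the tab; lies 36 mm outward of the hinge line when flat)
- corner_b (a point): the place to press on the far left corner of the board: a point on its top face, 25 mm in from both edges (+75, +75 mm from the board's centre in its x, y)
- shim_b (a joint): steel tab 24 mm wide, 54 mm long, beside the far left corner. Hinge along the stand's x, at (+55, +98, 26) mm in the stand's frame; tab points outward in y. 0: raised 46 degrees, tip 65 mm over the table; 0.8 rad: flat, top face 29 mm over the table. Starts at 0 to 0.1; 3 to 10 N moves it, it stays where left. By a solid corner it jams at about 0.3 (do not force it); by the sprung one it goes flat and carries the corner
- shim_b_pad (a point): point on the upper face of shim b's tab, 36 mm out from its hinge, in the middle of its width (moves with the tab; lies 36 mm outward of the hinge line when flat)
- corner_c (a point): the place to press on the far right corner of the board: a point on its top face, 25 mm in from both edges (+75, -75 mm from the board's centre in its x, y)
- shim_c (a joint): steel tab 24 mm wide, 54 mm long, beside the far right corner. Hinge along the stand's x, at (+55, -98, 26) mm in the stand's frame; tab points outward in y. 0: raised 46 degrees, tip 65 mm over the table; 0.8 rad: flat, top face 29 mm over the table. Starts at 0 to 0.1; 3 to 10 N moves it, it stays where left. By a solid corner it jams at about 0.3 (do not force it); by the sprung one it goes flat and carries the corner
- shim_c_pad (a point): point on the upper face of shim c's tab, 36 mm out from its hinge, in the middle of its width (moves with the tab; lies 36 mm outward of the hinge line when flat)
- corner_d (a point): the place to press on the near right corner of the board: a point on its top face, 25 mm in from both edges (-75, -75 mm from the board's centre in its x, y)
- shim_d (a joint): steel tab 24 mm wide, 54 mm long, beside the near right corner. Hinge along the stand's x, at (-55, -98, 26) mm in the stand's frame; tab points outward in y. 0: raised 46 degrees, tip 65 mm over the table; 0.8 rad: flat, top face 29 mm over the table. Starts at 0 to 0.1; 3 to 10 N moves it, it stays where left. By a solid corner it jams at about 0.3 (do not force it); by the sprung one it goes flat and carries the corner
- shim_d_pad (a point): point on the upper face of shim d's tab, 36 mm out from its hinge, in the middle of its width (moves with the tab; lies 36 mm outward of the hinge line when flat)
- pot: raw earth tub, 84 mm across, 40 mm tall, standing loose on the middle of the board; origin at the centre of its underside
- cup1: white paper cup, 76 mm across the rim, 86 mm tall, on the table beyond the stand; origin at the centre of its underside
- cup2: same paper cup, to the far left of the stand
- cup3: same paper cup, beyond the stand
- hoop: flat plywood hoop, 92 mm across, 6 mm thick, on the table to the left of the stand; origin at the centre of its underside
- cutter: green utility cutter, 160 mm long, 13 mm high, on the table to the right of the stand; origin under its middle
- scissors: scissors with yellow handles, 150 mm long, 9 mm high, flat on the table to the right of the stand; origin under the pivot
- stamp: small turned wooden stamp, 24 mm across, 34 mm tall, standing on the base plate between the two left shims (145 mm to +y of the stand's centre); origin at the centre of its underside
Mind the look-alikes: they are no part of the job. What is meant by the pot is not purple or red, and is the smaller of those in its own colour.

How it is judged:
By the outcome, as a careful person would: the job done as asked, in the order asked, and still so for the second after the job is handed in, with the robot touching nothing.
It also fails if it takes over 64 s, if anything falls off the work surface, if the arm or the gripper's body presses on something with over 40 N, if the wrist force passes 120 N, or if a joint passes its speed limit or range.

ROBOT

A 7-joint arm with a two-finger parallel gripper is mounted at the origin on the work surface. World frame = base frame: x ahead of the robot, y to its left, z up, the work surface at z = 0. Lengths are in m, angles in degrees, forces in N, time in s.
With the tool pointing down it reaches from about 0.4 to 0.925 m from the base axis. Payload 4.1 kg.
Tool frame: the origin (TCP) lies on the centre line of the jaws, within the pads' length; the fingertips stand 17 mm ahead of it and the grasp point (between the pads) lies 2 mm behind it; z points along the fingers, y is the direction in which the jaws open and shut (so a half turn about z gives the same grasp; the last joint's range is limited). The gripper opens to 85 mm and grips with 20 to 120 N. Pads are 22 mm wide; open, the fingers measure 114 mm over their backs; the gripper's body (76 mm by 85 mm) begins 54 mm behind the grasp point. The pads swing forward as they close: fully open they stand 13 mm farther back than shut.
Start: joints at [63.885, 22.827, 2.584, 88.041, -1.071, 69.15, -2.905], TCP at [0.227, -0.609, 0.248] pointing down, gripper open.
Joint ranges: [-161.44, 161.44], [-28.35, 127.94], [-78.24, 83.42], [0, 140.83], [-78.03, 258.03], [13.02, 114.36], [-168.23, 168.23]. Speed limits (degrees/s): [147.25, 147.25, 180, 180, 180, 180, 180].

INTERFACE

Orientations are given as [roll, pitch, yaw] about the fixed x, y, z axes, in that order (R = Rz(yaw) Ry(pitch) Rx(roll)).
In Python, from station import manip gives the robot as it stands.
- The arm moves only by the tool play_rows, never from a script. Its argument "plan" is a list of rows, each an object with "linear": the shift along the tool's x, y, z in m, a list of three; "yaw": the turn about the tool's z in degrees; "claw": the gripper's target within -1 to 1 (shut at 1, half-way at 0, fully open at -1). In form: [{"linear": [x, y, z], "yaw": yaw, "claw": claw}, ...]. A call has exactly 5 rows; each row is the pose to reach, as a shift and turn from the pose measured when the call began, along the tool's axes at that moment; what a row does not reach only later rows make up. A row lasts 1/12 s, in which the tool goes at most 41.7 mm and 7.16 degrees, less where a joint would pass 70% of its speed; a pose out of reach is approached as far as the arm can. A call with a gripper value outside its range is refused whole. The fingers move at their own pace and stop on an object; "newtons" is the grip in N (left out, the last holds). Time passes only in rows, so rows that repeat a pose let the fingers close, or fill a call up. It gives the time, the measured TCP pose, the force and the opening at its end, in the units of the state.
- manip.state(): the state, without advancing time (a new reading comes with each control period).
- manip.capture(name): name is "side" or "top"; returns the picture (420x560x3 uint8, red, green, blue); there is no depth.
- manip.camera_model(name): a dict with "fov_y" (degrees; the focal length in pixels is half the picture's height over the tangent of half this angle, whatever the lens; pixels are square), "cx", "cy" (the principal point, pixels), "R" (3x3) and "t" (3): a world point X has camera coordinates R X + t. Camera axes: x right, y down, z forward; pixel columns grow to the right and rows downward; lengths in m; the calibration is good to about 2 mm. A picture is of the moment at which its call begins. camera_model takes no time and is no camera call.
- manip.close_job(): hands the job in, once; it reports no verdict.
The state is a dict: "time_s": time; "joints": joint angles; "dq": joint speeds; "tau": joint torques, N m; "ee_pos": TCP position; "ee_rot": TCP orientation; "force": force on the tool from outside, world axes, zero at the start; "ft_torque": the same for the moment, N m; "gripper_width": opening from 0.0 (shut) to 1.0 (fully open).
Only numpy, scipy, OpenCV 4.12 (cv2) and the standard library are available. Lean on these libraries where they do the work, as an engineer would, in place of code of your own. Each camera call takes 0.05 s, during which the arm holds its last target. There are 200 camera calls.

## Working session

There is one attempt and no reset: what is moved stays moved. The work goes in short steps, Python scripts to look and compute and a tool call to move; the robot and the scene stay as the last step left them, time stands still between calls to the robot, and variables do not carry over. Pictures are saved under pics/ and viewed, about 8 in all and at most 12, crops included, and the job is handed in when it is done.

Besides the shell and the picture viewer there is one more tool, called after "Call:" as name(argument=value, ...), one argument or row to a line, values as JSON. play_rows: Moves the arm, as the interface text tells. Its arguments: {"type":"object","properties":{"plan":{"type":"array","items":{"type":"object","properties":{"linear":{"type":"array","items":{"type":"number"}},"yaw":{"type":"number"},"claw":{"type":"number"}}}},"newtons":{"type":"number"}},"required":["plan"]}

```bash
mkdir -p pics; ls; python3 - <<'E'
from station import manip
import cv2
for n in("side","top"):
    im=manip.capture(n); cv2.imwrite(f"pics/{n}0.png",im[:,:,::-1]); print(manip.camera_model(n))
s=manip.state(); print(s)
E
```

```text
pics
{'fov_y': 43.045356241580805, 'cx': 274.58517567137716, 'cy': 214.05954773532142, 'R': array([[-0.84630918, -0.53264469, -0.00709939],
       [-0.27450153,  0.4474945 , -0.85111549],
       [ 0.45651909, -0.71835806, -0.52493049]]), 't': array([0.51201983, 0.19722593, 1.11235015])}
{'fov_y': 52.34481829990113, 'cx': 283.94729481231536, 'cy': 212.39134130678784, 'R': array([[ 1.68434030e-03, -9.99982402e-01, -5.68845435e-03],
       [-9.91444946e-01, -9.27477115e-04, -1.30522254e-01],
       [ 1.30514681e-01,  5.85963321e-03, -9.91429061e-01]]), 't': array([0.01044569, 0.56388995, 1.01339974])}
{'time_s': 0.1, 'joints': array([63.88585963, 22.86905607,  2.58149374, 88.1062905 , -1.07176836,
       69.15006615, -2.90377726]), 'dq': array([-0.01195773, -0.05872171,  0.02922854, -0.19337418,  0.07328319,
        0.08791149, -0.01007276]), 'tau': array([ 3.28053524e-03, -4.76266515e+01,  1.36957806e+00, -2.54948634e+01,
        1.18933819e-02,  5.02323091e-03, -2.11943615e-06]), 'ee_pos': array([ 0.22684673, -0.60856115,  0.24735737]), 'ee_rot': array([-1.79899006e+02,  7.17234814e-03,  2.04482744e+01]), 'force': array([-0.20522851, -0.505398  ,  0.29673379]), 'ft_torque': array([-0.00274456, -0.00774956, -0.00411819]), 'gripper_width': 1.0001405145496836}
```

View pics/top0.png

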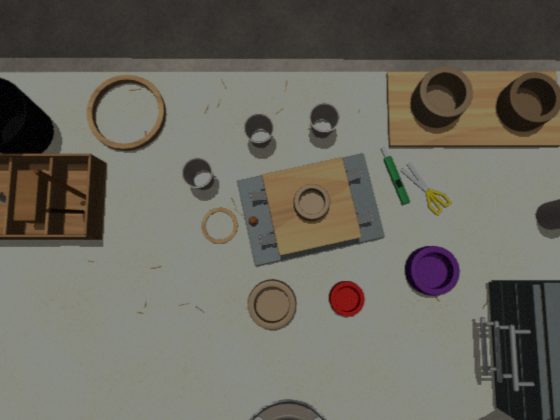

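View pics/side0.png

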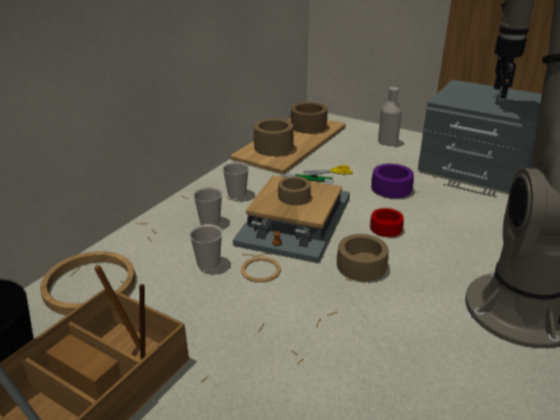

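The top view shows the stand at about (238–383, 154–264) px, the board at about (264,174), (346,160), (359,240), (273,254), and the small tub at (312,202). The side view shows the stamp between the left shims. Next I'll fit the pose.

```bash
cat > h.py <<'E'
import numpy as np, cv2
from station import manip
def K(m): 
    f=210/np.tan(np.radians(m["fov_y"]/2)); return f,m["cx"],m["cy"]
def proj(n,X):
    m=manip.camera_model(n); f,cx,cy=K(m); c=np.atleast_2d(X)@np.array(m["R"]).T+m["t"]
    return np.c_[cx+f*c[:,0]/c[:,2], cy+f*c[:,1]/c[:,2]]
def world(p,x):  # stand-frame -> world, p=(x,y,yaw rad)
    x=np.atleast_2d(x); c,s=np.cos(p[2]),np.sin(p[2])
    return np.c_[p[0]+c*x[:,0]-s*x[:,1], p[1]+s*x[:,0]+c*x[:,1], x[:,2]]
B=np.array([[.1,.1,.07],[.1,-.1,.07],[-.1,-.1,.07],[-.1,.1,.07]])
S=np.array([[.11,.165,.02],[.11,-.165,.02],[-.11,-.165,.02],[-.11,.165,.02]])
E
python3 - <<'E'
from h import *
from scipy.optimize import least_squares
b=np.array([[264,174],[346,160],[359,240],[273,254]]);s=np.array([[238,180],[367,154],[383,237],[258,264]])
for X,u in((B,b),(S,s),):
    r=least_squares(lambda p:(proj("top",world(p,X))-u).ravel(),[.6,0,0]);print(r.x,np.degrees(r.x[2]),r.fun.round(1))
p=least_squares(lambda p:np.r_[(proj("top",world(p,B))-b).ravel(),(proj("top",world(p,S))-s).ravel()],[.6,0,0]).x
print(p)
im=cv2.imread("pics/top0.png"); o=(220,135);k=4
c=cv2.resize(im[o[1]:o[1]+145,o[0]:o[0]+195],None,fx=k,fy=k,interpolation=cv2.INTER_CUBIC)
c=cv2.convertScaleAbs(c,alpha=1.6)
d=lambda X:(((proj("top",world(p,X))-o+.5)*k)).astype(int)
cv2.polylines(c,[d(B)],True,(0,0,255),1);cv2.polylines(c,[d(S)],True,(255,0,0),1)
for q in d([[a,bb,.07] for a in(-.075,.075) for bb in(-.075,.075)]): cv2.circle(c,tuple(map(int,q)),4,(0,255,0),1)
for q in d([[a,bb*(.098+.036*np.cos(.75)),.026+.036*np.sin(.75)] for a in(-.055,.055) for bb in(-1,1)]): cv2.circle(c,tuple(map(int,q)),4,(255,255,0),1)
cv2.imwrite("pics/c1.png",c)
E
```

```text
[ 0.57387776 -0.0521861   0.14821225] 8.491936381809996 [-0.9 -2.1 -1.  -0.1 -0.1  1.8  2.   0.3]
[ 0.57701629 -0.05780814  0.20714674] 11.86863382244472 [ 0.5 -0.9 -1.2 -1.   3.2  0.6 -2.5  1. ]
[ 0.57536678 -0.05483531  0.18571783]
```

View pics/c1.png

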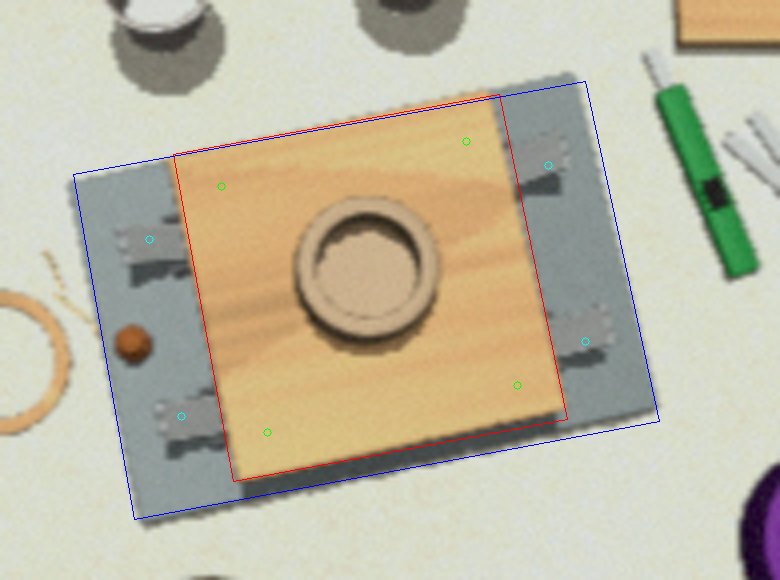

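The overlay is slightly rotated against the image. In the crop, the board corners are at (170,158), (494,88), (567,411), (238,481), and the stand corners are at (68,183), (576,73), (658,407), (143,526). I'll refit with these.

```bash
python3 - <<'E'
from h import *
from scipy.optimize import least_squares
o=np.array([220,135]);f=lambda a:np.array(a)/4+o-.5
b=f([[170,158],[494,88],[567,411],[238,481]]);s=f([[68,183],[576,73],[658,407],[143,526]])
for X,u in((B,b),(S,s),(np.r_[B,S],np.r_[b,s])):
    p=least_squares(lambda p:(proj("top",world(p,X))-u).ravel(),[.6,0,0]).x;print(p,np.degrees(p[2]),(proj("top",world(p,X))-u).round(1).tolist())
open("h.py","a").write("P=%s\n"%p.tolist())
for n,a,bb in(("a",-1,1),("b",1,1),("c",1,-1),("d",-1,-1)):
    print(n,world(p,[a*.075,bb*.075,.07])[0].round(4),"shim flat",world(p,[a*.055,bb*.134,.029])[0].round(4),"up",world(p,[a*.055,bb*(.098+.036*np.cos(.8)-.002),.0538])[0].round(4))
# pot vs crop
print("pot", proj("top",world(p,[0,0,.11])))
E
```

```text
[ 0.57716227 -0.05416967  0.2100491 ] 12.034927053470978 [[-0.2, -0.5], [-0.2, 0.1], [0.6, 0.1], [-0.1, 0.3]]
[ 0.57678051 -0.05361822  0.22207578] 12.724004811955584 [[-0.1, 0.0], [-0.2, -0.5], [0.9, 0.4], [-0.6, -0.0]]
[ 0.57697809 -0.05390146  0.21776683] 12.477120498824611 [[-0.5, -0.1], [-0.7, -0.1], [0.7, -0.2], [0.1, 0.6], [0.1, -0.3], [0.2, -0.3], [0.9, 0.6], [-0.7, -0.3]]
a [0.4875 0.0031 0.07  ] shim flat [0.4943 0.0651 0.029 ] up [0.4971 0.0524 0.0538]
b [0.634  0.0355 0.07  ] shim flat [0.6017 0.0888 0.029 ] up [0.6045 0.0762 0.0538]
c [ 0.6664 -0.1109  0.07  ] shim flat [ 0.6596 -0.1729  0.029 ] up [ 0.6568 -0.1602  0.0538]
d [ 0.52   -0.1433  0.07  ] shim flat [ 0.5522 -0.1966  0.029 ] up [ 0.5494 -0.184   0.0538]
pot [[312.17344298 202.5919422 ]]
```

Call:
play_rows(
  plan=[
    {"linear":[0,0,-0.03],"yaw":4,"claw":1},
    {"linear":[0.03,-0.023,-0.04],"yaw":8,"claw":1},
    {"linear":[0.062,-0.047,-0.04],"yaw":8,"claw":1},
    {"linear":[0.094,-0.072,-0.04],"yaw":8,"claw":1},
    {"linear":[0.126,-0.096,-0.04],"yaw":8,"claw":1},
  ],
)

```text
time_s: 0.52
ee_pos: [0.3119, -0.4729, 0.2873]
ee_rot: [-179.9, 0.0, 12.4]
force: [1.0, 0.3, -0.7]
gripper_width: 0.298
```

Call:
play_rows(
  plan=[
    {"linear":[0.027,-0.028,0],"yaw":0,"claw":1},
    {"linear":[0.055,-0.055,0],"yaw":0,"claw":1},
    {"linear":[0.082,-0.083,0],"yaw":0,"claw":1},
    {"linear":[0.11,-0.111,0],"yaw":0,"claw":1},
    {"linear":[0.137,-0.139,0],"yaw":0,"claw":1},
  ],
)

```text
time_s: 0.93
ee_pos: [0.4163, -0.3057, 0.2873]
ee_rot: [-179.9, 0.0, 12.4]
force: [0.4, -0.7, 0.1]
gripper_width: 0.003
```

Call:
play_rows(
  plan=[
    {"linear":[0.027,-0.028,0],"yaw":0,"claw":1},
    {"linear":[0.055,-0.055,0.02],"yaw":0,"claw":1},
    {"linear":[0.082,-0.083,0.05],"yaw":0,"claw":1},
    {"linear":[0.11,-0.111,0.08],"yaw":0,"claw":1},
    {"linear":[0.137,-0.139,0.11],"yaw":0,"claw":1},
  ],
)

```text
time_s: 1.35
ee_pos: [0.5102, -0.1556, 0.1918]
ee_rot: [-179.9, 0.0, 12.4]
force: [0.6, 0.1, -0.8]
gripper_width: 0.003
```

Call:
play_rows(
  plan=[
    {"linear":[0.012,-0.01,0.03],"yaw":0,"claw":1},
    {"linear":[0.012,-0.01,0.06],"yaw":0,"claw":1},
    {"linear":[0.012,-0.01,0.09],"yaw":0,"claw":1},
    {"linear":[0.012,-0.01,0.095],"yaw":0,"claw":1},
    {"linear":[0.012,-0.01,0.095],"yaw":0,"claw":1},
  ],
)

```text
time_s: 1.77
ee_pos: [0.5177, -0.1427, 0.0947]
ee_rot: [-179.7, 0.3, 12.4]
force: [0.4, 0.1, 0.3]
gripper_width: -0.001
```

```bash
python3 - <<'E'
from h import *
ims=[manip.capture(n) for n in("side","top")]
out=[]
for n,im in zip(("side","top"),ims):
    c=proj(n,world(P,[0,0,.07]))[0].astype(int)
    h=(75,100)
    out.append(cv2.resize(im[c[1]-h[0]:c[1]+h[0],c[0]-h[1]:c[0]+h[1],::-1],None,fx=2,fy=2,interpolation=cv2.INTER_CUBIC)); print(c)
cv2.imwrite("pics/d1.png",cv2.convertScaleAbs(np.hstack(out),alpha=1.5))
s=manip.state();print(s["ee_pos"],s["force"])
E
```

```text
[294 196]
[311 205]
[ 0.52053284 -0.14357598  0.09794936] [-0.56195949  0.24205591 -0.46454709]
```

View pics/d1.png

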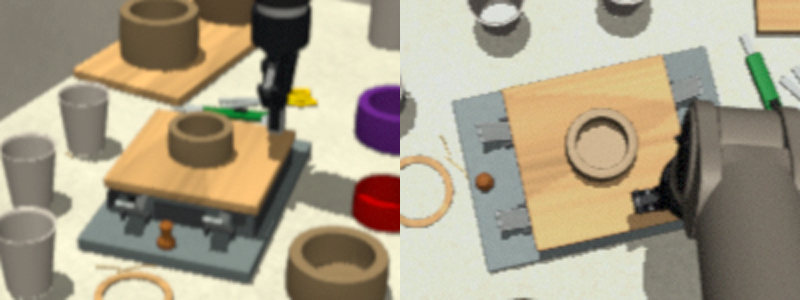

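The closed fingertips stand over corner d, with the tip at side-view crop (275,128). I'll press gently in small steps.

Call:
play_rows(
  plan=[
    {"linear":[0,0,0.006],"yaw":0,"claw":1},
    {"linear":[0,0,0.009],"yaw":0,"claw":1},
    {"linear":[0,0,0.011],"yaw":0,"claw":1},
    {"linear":[0,0,0.013],"yaw":0,"claw":1},
    {"linear":[0,0,0.013],"yaw":0,"claw":1},
  ],
)

```text
time_s: 2.28
ee_pos: [0.5211, -0.144, 0.087]
ee_rot: [-180.0, -0.1, 12.3]
force: [-4.0, 0.6, 11.7]
gripper_width: -0.003
```

d holds at 11.7 N with the tip at board-top height, so d is solid. On to c.

Call:
play_rows(
  plan=[
    {"linear":[0,0,-0.02],"yaw":0,"claw":1},
    {"linear":[0.035,0,-0.02],"yaw":0,"claw":1},
    {"linear":[0.075,0,-0.02],"yaw":0,"claw":1},
    {"linear":[0.115,0,-0.02],"yaw":0,"claw":1},
    {"linear":[0.15,0,-0.02],"yaw":0,"claw":1},
  ],
)

```text
time_s: 2.7
ee_pos: [0.6701, -0.1114, 0.1082]
ee_rot: [180.0, -0.2, 12.3]
force: [1.1, 0.5, 0.5]
gripper_width: -0.001
```

Call:
play_rows(
  plan=[
    {"linear":[0.015,0,0],"yaw":0,"claw":1},
    {"linear":[0.015,0,0],"yaw":0,"claw":1},
    {"linear":[0.015,0,0.005],"yaw":0,"claw":1},
    {"linear":[0.015,0,0.01],"yaw":0,"claw":1},
    {"linear":[0.015,0,0.01],"yaw":0,"claw":1},
  ],
)

```text
time_s: 3.12
ee_pos: [0.6823, -0.1092, 0.0965]
ee_rot: [180.0, -0.0, 12.3]
force: [-0.5, -0.1, 0.0]
gripper_width: -0.002
```

Call:
play_rows(
  plan=[
    {"linear":[-0.016,-0.002,-0.002],"yaw":0,"claw":1},
    {"linear":[-0.016,-0.002,-0.002],"yaw":0,"claw":1},
    {"linear":[-0.016,-0.002,0.005],"yaw":0,"claw":1},
    {"linear":[-0.016,-0.002,0.009],"yaw":0,"claw":1},
    {"linear":[-0.016,-0.002,0.009],"yaw":0,"claw":1},
  ],
)

```text
time_s: 3.53
ee_pos: [0.6664, -0.1108, 0.0873]
ee_rot: [180.0, -0.0, 12.3]
force: [0.1, -0.3, 0.0]
gripper_width: 0.004
```

Call:
play_rows(
  plan=[
    {"linear":[0,0,0.001],"yaw":0,"claw":1},
    {"linear":[0,0,0.002],"yaw":0,"claw":1},
    {"linear":[0,0,0.003],"yaw":0,"claw":1},
    {"linear":[0,0,0.003],"yaw":0,"claw":1},
    {"linear":[0,0,0.003],"yaw":0,"claw":1},
  ],
)

```text
time_s: 3.95
ee_pos: [0.6666, -0.1108, 0.087]
ee_rot: [180.0, 0.0, 12.2]
force: [-6.7, 0.5, 16.6]
gripper_width: -0.001
```

c is solid as well (16.6 N at 87.0 mm). On to b.

Call:
play_rows(
  plan=[
    {"linear":[0,0,-0.02],"yaw":0,"claw":1},
    {"linear":[0,-0.035,-0.02],"yaw":0,"claw":1},
    {"linear":[0,-0.075,-0.02],"yaw":0,"claw":1},
    {"linear":[-0.001,-0.115,-0.02],"yaw":0,"claw":1},
    {"linear":[-0.001,-0.15,-0.02],"yaw":0,"claw":1},
  ],
)

```text
time_s: 4.37
ee_pos: [0.6332, 0.0385, 0.1068]
ee_rot: [-180.0, -0.0, 12.3]
force: [1.4, 0.7, -0.6]
gripper_width: -0.005
```

Call:
play_rows(
  plan=[
    {"linear":[0,0,0],"yaw":0,"claw":1},
    {"linear":[0,0,0],"yaw":0,"claw":1},
    {"linear":[0,0,0.005],"yaw":0,"claw":1},
    {"linear":[0,0,0.012],"yaw":0,"claw":1},
    {"linear":[0,0,0.012],"yaw":0,"claw":1},
  ],
)

```text
time_s: 4.78
ee_pos: [0.6324, 0.0358, 0.0926]
ee_rot: [-180.0, 0.2, 12.1]
force: [0.4, -0.8, -0.7]
gripper_width: 0.001
```

Call:
play_rows(
  plan=[
    {"linear":[0.001,0,0.003],"yaw":0,"claw":1},
    {"linear":[0.001,0,0.005],"yaw":0,"claw":1},
    {"linear":[0.001,0,0.007],"yaw":0,"claw":1},
    {"linear":[0.001,0,0.0085],"yaw":0,"claw":1},
    {"linear":[0.001,0,0.0085],"yaw":0,"claw":1},
  ],
)

```text
time_s: 5.2
ee_pos: [0.6334, 0.034, 0.087]
ee_rot: [179.9, 0.3, 12.0]
force: [-7.9, -2.8, 17.2]
gripper_width: 0.003
```

b is solid. On to a.

Call:
play_rows(
  plan=[
    {"linear":[0,0,-0.02],"yaw":0,"claw":1},
    {"linear":[-0.035,0,-0.02],"yaw":0,"claw":1},
    {"linear":[-0.075,0,-0.02],"yaw":0,"claw":1},
    {"linear":[-0.115,0,-0.02],"yaw":0,"claw":1},
    {"linear":[-0.149,0,-0.02],"yaw":0,"claw":1},
  ],
)

```text
time_s: 5.62
ee_pos: [0.4851, 0.0018, 0.1073]
ee_rot: [179.9, 0.3, 11.9]
force: [0.7, -0.7, 1.0]
gripper_width: 0.001
```

Call:
play_rows(
  plan=[
    {"linear":[0,0,0],"yaw":0,"claw":1},
    {"linear":[0,0,0],"yaw":0,"claw":1},
    {"linear":[0,0,0.005],"yaw":0,"claw":1},
    {"linear":[0,0,0.012],"yaw":0,"claw":1},
    {"linear":[0,0,0.012],"yaw":0,"claw":1},
  ],
)

```text
time_s: 6.03
ee_pos: [0.4856, 0.0021, 0.094]
ee_rot: [179.9, 0.4, 11.9]
force: [1.3, 1.1, 0.6]
gripper_width: -0.0
```

Call:
play_rows(
  plan=[
    {"linear":[0.002,0,0.004],"yaw":0,"claw":1},
    {"linear":[0.002,0,0.006],"yaw":0,"claw":1},
    {"linear":[0.002,0,0.008],"yaw":0,"claw":1},
    {"linear":[0.002,0,0.01],"yaw":0,"claw":1},
    {"linear":[0.002,0,0.01],"yaw":0,"claw":1},
  ],
)

```text
time_s: 6.45
ee_pos: [0.488, 0.0031, 0.0839]
ee_rot: [179.9, 0.4, 11.9]
force: [-0.6, 1.5, 3.7]
gripper_width: 0.003
```

Call:
play_rows(
  plan=[
    {"linear":[0,0,0.002],"yaw":0,"claw":1},
    {"linear":[0,0,0.003],"yaw":0,"claw":1},
    {"linear":[0,0,0.004],"yaw":0,"claw":1},
    {"linear":[0,0,0.004],"yaw":0,"claw":1},
    {"linear":[0,0,0.004],"yaw":0,"claw":1},
  ],
)

```text
time_s: 6.87
ee_pos: [0.488, 0.0033, 0.0821]
ee_rot: [179.9, 0.4, 11.9]
force: [-6.4, 1.3, 19.9]
gripper_width: 0.002
```

a sinks about 5 mm to a stop (82 mm at 20 N), so it is the sprung corner. I'll move over shim a.

Call:
play_rows(
  plan=[
    {"linear":[0,0,-0.015],"yaw":0,"claw":1},
    {"linear":[0,0,-0.026],"yaw":0,"claw":1},
    {"linear":[0.01,-0.028,-0.026],"yaw":0,"claw":1},
    {"linear":[0.019,-0.057,-0.026],"yaw":0,"claw":1},
    {"linear":[0.019,-0.057,-0.026],"yaw":0,"claw":1},
  ],
)

```text
time_s: 7.28
ee_pos: [0.4959, 0.0695, 0.1088]
ee_rot: [-179.9, 0.2, 12.3]
force: [0.6, 0.5, 1.0]
gripper_width: 0.004
```

```bash
python3 - <<'E'
from h import *
ims=[manip.capture(n) for n in("side","top")]
out=[]
for n,im in zip(("side","top"),ims):
    c=proj(n,world(P,[-.02,.08,.05]))[0].astype(int)
    h=(75,66)
    out.append(cv2.resize(im[c[1]-h[0]:c[1]+h[0],c[0]-h[1]:c[0]+h[1],::-1],None,fx=3,fy=3,interpolation=cv2.INTER_CUBIC))
cv2.imwrite("pics/a1.png",cv2.convertScaleAbs(np.hstack(out),alpha=1.5))
s=manip.state();print(s["ee_pos"],s["force"])
E
```

```text
[0.49493779 0.06411163 0.10794175] [ 0.21268973 -0.35290005 -0.59534255]
```

View pics/a1.png

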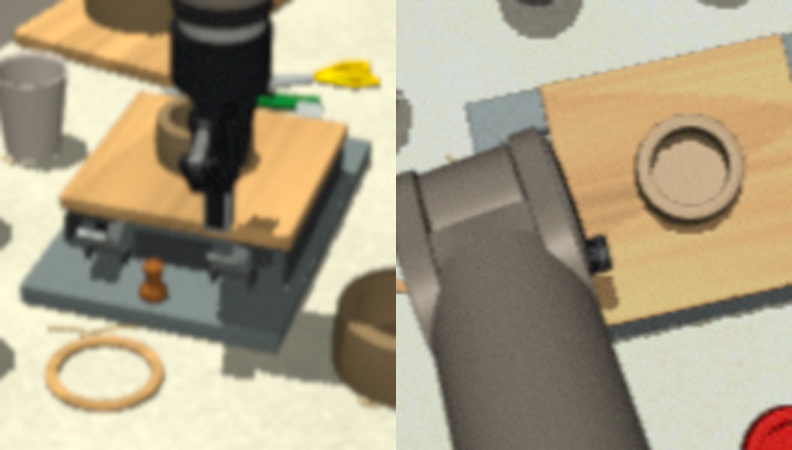

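The fingertip at side crop (218,225) is right above shim a's tab at (228,258). I'll lower and press the tab.

Call:
play_rows(
  plan=[
    {"linear":[0,0.001,0.01],"yaw":0,"claw":1},
    {"linear":[0,0.001,0.02],"yaw":0,"claw":1},
    {"linear":[0,0.001,0.025],"yaw":0,"claw":1},
    {"linear":[0,0.001,0.03],"yaw":0,"claw":1},
    {"linear":[0,0.001,0.032],"yaw":0,"claw":1},
  ],
)

```text
time_s: 7.8
ee_pos: [0.4943, 0.064, 0.0751]
ee_rot: [-180.0, 0.4, 12.1]
force: [-1.1, -0.2, 1.9]
gripper_width: -0.003
```

Call:
play_rows(
  plan=[
    {"linear":[0,0,0.003],"yaw":0,"claw":1},
    {"linear":[0,0,0.006],"yaw":0,"claw":1},
    {"linear":[0,0,0.009],"yaw":0,"claw":1},
    {"linear":[0,0,0.012],"yaw":0,"claw":1},
    {"linear":[0,0,0.014],"yaw":0,"claw":1},
  ],
)

```text
time_s: 8.22
ee_pos: [0.4942, 0.0639, 0.0607]
ee_rot: [-180.0, 0.5, 12.1]
force: [0.0, 0.5, 3.5]
gripper_width: 0.002
```

Call:
play_rows(
  plan=[
    {"linear":[0,0,0.003],"yaw":0,"claw":1},
    {"linear":[0,0,0.006],"yaw":0,"claw":1},
    {"linear":[0,0,0.009],"yaw":0,"claw":1},
    {"linear":[0,0,0.012],"yaw":0,"claw":1},
    {"linear":[0,0,0.013],"yaw":0,"claw":1},
  ],
)

```text
time_s: 8.63
ee_pos: [0.4941, 0.0643, 0.0473]
ee_rot: [-180.0, 0.4, 12.1]
force: [-0.7, 2.6, 5.0]
gripper_width: 0.001
```

Call:
play_rows(
  plan=[
    {"linear":[0,0,0.001],"yaw":0,"claw":1},
    {"linear":[0,0,0.002],"yaw":0,"claw":1},
    {"linear":[0,0,0.003],"yaw":0,"claw":1},
    {"linear":[0,0,0.004],"yaw":0,"claw":1},
    {"linear":[0,0,0.004],"yaw":0,"claw":1},
  ],
)

```text
time_s: 9.05
ee_pos: [0.4943, 0.0645, 0.0456]
ee_rot: [180.0, 0.5, 12.1]
force: [-6.0, 0.8, 23.3]
gripper_width: -0.0
```

The tip is at 28.6 mm with 23 N, so the tab is fully flat. Back to corner a.

Call:
play_rows(
  plan=[
    {"linear":[0,0,-0.025],"yaw":0,"claw":1},
    {"linear":[0,0,-0.05],"yaw":0,"claw":1},
    {"linear":[0,0,-0.062],"yaw":0,"claw":1},
    {"linear":[0,0,-0.062],"yaw":0,"claw":1},
    {"linear":[-0.01,0.03,-0.062],"yaw":0,"claw":1},
  ],
)

```text
time_s: 9.47
ee_pos: [0.4923, 0.0388, 0.1083]
ee_rot: [-179.8, 0.2, 12.6]
force: [1.3, 0.2, 0.3]
gripper_width: -0.001
```

```bash
python3 - <<'E'
from h import *
s=manip.state();print(s["ee_pos"],s["ee_rot"]); d=np.array([.4875,.0031])-s["ee_pos"][:2]; a=np.radians(s["ee_rot"][2])
print(d@[np.cos(a),np.sin(a)],d@[np.sin(a),-np.cos(a)])
E
```

```text
[0.49233093 0.03875651 0.10827823] [-179.8328732     0.24675522   12.58204851]
-0.01248223852508266 0.033747862540687214
```

Call:
play_rows(
  plan=[
    {"linear":[-0.012,0.033,0],"yaw":0,"claw":1},
    {"linear":[-0.012,0.033,0],"yaw":0,"claw":1},
    {"linear":[-0.012,0.033,0.005],"yaw":0,"claw":1},
    {"linear":[-0.012,0.033,0.012],"yaw":0,"claw":1},
    {"linear":[-0.012,0.033,0.015],"yaw":0,"claw":1},
  ],
)

```text
time_s: 9.88
ee_pos: [0.4866, 0.0047, 0.0914]
ee_rot: [-179.8, 0.4, 12.7]
force: [0.6, 0.3, -1.1]
gripper_width: -0.002
```

Call:
play_rows(
  plan=[
    {"linear":[0,0,0.002],"yaw":0,"claw":1},
    {"linear":[0,0,0.004],"yaw":0,"claw":1},
    {"linear":[0,0,0.006],"yaw":0,"claw":1},
    {"linear":[0,0,0.008],"yaw":0,"claw":1},
    {"linear":[0,0,0.009],"yaw":0,"claw":1},
  ],
)

```text
time_s: 10.3
ee_pos: [0.4865, 0.005, 0.086]
ee_rot: [-179.9, 0.5, 12.7]
force: [-11.9, -2.1, 40.8]
gripper_width: -0.001
```

a now holds at 41 N with the tip at about 69 mm. I'll retreat up and to the right.

Call:
play_rows(
  plan=[
    {"linear":[0,0,-0.01],"yaw":0,"claw":1},
    {"linear":[0,0,-0.04],"yaw":0,"claw":1},
    {"linear":[0,0,-0.08],"yaw":0,"claw":1},
    {"linear":[0,0,-0.12],"yaw":0,"claw":1},
    {"linear":[0,0,-0.16],"yaw":0,"claw":1},
  ],
)

```text
time_s: 10.72
ee_pos: [0.4875, 0.0058, 0.2474]
ee_rot: [-179.9, 0.6, 12.8]
force: [1.7, -0.6, -0.5]
gripper_width: -0.001
```

Call:
play_rows(
  plan=[
    {"linear":[-0.02,0.03,-0.03],"yaw":0,"claw":1},
    {"linear":[-0.04,0.065,-0.03],"yaw":0,"claw":1},
    {"linear":[-0.06,0.1,-0.03],"yaw":0,"claw":1},
    {"linear":[-0.08,0.135,-0.03],"yaw":0,"claw":1},
    {"linear":[-0.1,0.17,-0.03],"yaw":0,"claw":1},
  ],
)

```text
time_s: 11.13
ee_pos: [0.4274, -0.1833, 0.2783]
ee_rot: [-179.9, 0.6, 12.9]
force: [1.1, 0.5, -0.3]
gripper_width: -0.002
```

Call:
play_rows(
  plan=[
    {"linear":[0,0.035,0],"yaw":0,"claw":1},
    {"linear":[0,0.07,0],"yaw":0,"claw":1},
    {"linear":[0,0.105,0],"yaw":0,"claw":1},
    {"linear":[0,0.13,0],"yaw":0,"claw":1},
    {"linear":[0,0.13,0],"yaw":0,"claw":1},
  ],
)

```text
time_s: 11.55
ee_pos: [0.4563, -0.3155, 0.2772]
ee_rot: [179.9, 0.6, 12.6]
force: [-0.9, -0.3, 0.5]
gripper_width: 0.002
```

```bash
python3 - <<'E'
from h import *
ims=[manip.capture(n) for n in("side","top")]
out=[]
for n,im in zip(("side","top"),ims):
    c=proj(n,world(P,[0,0.0,.05]))[0].astype(int)
    h=(75,100)
    out.append(cv2.resize(im[c[1]-h[0]:c[1]+h[0],c[0]-h[1]:c[0]+h[1],::-1],None,fx=2,fy=2,interpolation=cv2.INTER_CUBIC))
cv2.imwrite("pics/f1.png",cv2.convertScaleAbs(np.hstack(out),alpha=1.5))
d=cv2.absdiff(ims[1][140:290,190:400],cv2.imread("pics/top0.png")[140:290,190:400,::-1]).max(2)
ys,xs=np.where(cv2.blur(d,(3,3))>40);print(len(ys),[(xs.min()+190,xs.max()+190,ys.min()+140,ys.max()+140)] if len(ys) else "")
s=manip.state();print(s["time_s"],s["ee_pos"],s["force"],s["dq"].round(1))
E
```

```text
178 [(np.int64(256), np.int64(399), np.int64(235), np.int64(289))]
11.65 [ 0.45657615 -0.30993358  0.27720502] [-0.39044118 -0.33048802  0.49111576] [-1.2 -1.6 -1.8  1.4 -0.6  0.2  0. ]
```

View pics/f1.png

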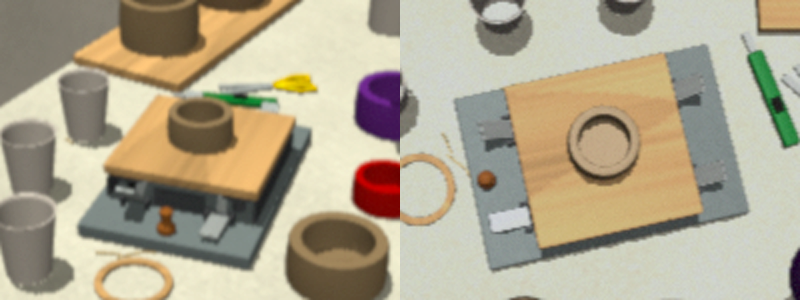

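Shim a lies flat at top crop (510,220). The other three are still standing, and the board, tub and stamp are where they were. I'll hand in.

```bash
python3 -c "
from station import manip
print(manip.close_job())"
```

```text
the job is handed in; nothing more can be done
None
```

The near left corner (a) was the one that rocked. I pressed its shim flat, and the corner no longer sinks. The job was handed in at about 11.7 s.

- **Finding the corner:** I pressed in the order d, c, b, a. Corners d, c and b held level at 12–17 N. Corner a sank about 5 mm to a stop at 20 N.
- **Shim a:** I pressed its tab until the fingertip was 28.6 mm above the table at 23 N, which matches the 29 mm given for flat.
- **Re-check:** I pressed corner a again at 41 N. The fingertip read 86.0 mm on the TCP scale, against 87.0 mm on the solid corners. I take that 1 mm as give from the harder press; before shimming it read 82 mm. The 41 N came from the closed fingertips; the 40 N limit is stated for the arm and gripper body.
- **Last pictures:** Shim a is flat and shims b, c and d are still standing. The board, tub and stamp look unmoved against the first top picture. The arm is clear of everything. No check failed.

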